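Clamp a bundle of cell packs in the crank-wound tray press

TASK

Stand the loose black cell pack upright in the press, in the bay between the rubber-faced pusher and the nested packs already there, and let go of it. Then take the crank by its spinning handle and wind it steadily clockwise, in one go without letting go, until you feel the packs firmly clamped; do not crush them. Then let go, leaving the bundle clamped and the other things on the bench alone.

Things in the scene. Friction and masses are not known exactly. Their poses are not given: they have to be found in the camera images.
- tray_centre (a point): centre of the loose black plastic 3 x 2 cell pack (half-way up), which stands on its long edge on the bench, left of the press: 140 mm wide (its x), 42 mm thick (its y, the way to grip it from above), 95 mm tall (its z, up); stiff, 60 to 170 g. Either way round will do in the press.
- bay (a point): point on the bay's floor, 12 mm above the bench, where the pack is to stand, its thickness along the bay's y. That y points from the pusher to the nested packs: the pusher's way of travel. x lies across; 9 mm high side rails at 80 mm either side leave the pack 10 mm play each way. At the start 58 mm or more are free along y to either side of the point.
- press: plywood base, 190 x 470 x 12 mm, of the tray press, origin on the bench, same axes as the bay. From -y to +y: gearbox with crank, pusher, bay, nested black packs (50 mm thick, 95 mm tall, loose, standing up to 15 mm off the stop plate), stop plate. The stop plate is pinned at another place along y each time. All but the crank is lower than 110 mm.
- pusher: aluminium plate with a rubber face toward the bay's +y, 130 mm wide, 16 mm thick, 70 mm tall (19 to 89 mm above the bench), origin 6 mm behind its rubber face. The crank drives it by rack and pinion, 70 mm a turn, through a spring of 10 N/mm; the packs give a little too. Firmly clamped: 15 N or more on the pack (aim for 40 N while winding); over 70 N crushes it.
- handle: the crank's upright free-spinning handle: black plastic, 26 mm in diameter, 56 mm tall, origin at its centre, 151 mm above the bench. It spins freely about its own upright axis, so the hand need not turn as it circles. The crank arm's top is 32 mm below this centre.
- axle (a point): point on the crank's upright axis, 150 mm above the bench, level with the handle's centre, which circles it at 60 mm radius
- crank (a joint): crank angle in rad, clockwise from above, which drives the pusher to +y; 0: handle on the axle's -x side. Starts at 0 to 5.5; it clamps somewhere between 13.8 and 17.5. Dry friction of 0.3 N m (5 N at the handle) holds it when left, giving back to 27 N on the packs at most; clamping adds 0.19 N at the handle per N on the packs (40 N: 7.4 N more).
- pot: terracotta pot, 90 mm wide, 85 mm tall, origin under its centre; leave alone
- onion: an onion, 66 mm wide, 67 mm tall, origin under its centre; leave alone
Mind the look-alikes: they are no part of the job. Leave any blue or pink look-alike of the part that bears tray_centre alone.

How it is judged:
On the way, in this order (a step that is already met when the one before it is completed fails the run):
1. the loose pack stands upright in the bay between the pusher and the nested packs, released (z of tray_centre in the frame of bay between 0.042 and 0.053 m and x of tray_centre in the frame of bay between -0.015 and 0.015 m and y of tray_centre in the frame of bay between -0.09 and 0.07 m and angle between tray_centre's own z axis and vertical below 0.1 rad and contact force between the fingers and tray below 0.05 N), for 0.2 s.
2. the hand on the handle has wound the pusher up and the pack is firmly clamped (contact force between pusher and tray above 15 N and value of joint crank above 8 rad and contact force between the fingers and handle above 0.05 N), for 0.2 s.
At the end, for the whole second after the job is handed in: the loose pack stands upright (within 0.1 rad) and square (0.1 rad) on the bay floor, within 15 mm of the bay's middle line, held between pusher and nested packs with at least 15 N; the crank is at rest (contact force between pusher and tray above 15 N and x of tray_centre in the frame of bay between -0.015 and 0.015 m and z of tray_centre in the frame of bay between 0.042 and 0.053 m and angle between tray_centre's own z axis and vertical below 0.1 rad and angle between the y axis of tray_centre and the y axis of bay, either way round below 0.1 rad and velocity of joint crank between -0.05 and 0.05 rad/s); the robot touches nothing.
It fails at once if the pack is crushed (more than 70 N from the pusher) (contact force between pusher and tray above 70 N).
It fails at once if the handle is let go part way: past 6.4 rad and the pack not yet clamped (value of joint crank above 6.4 rad and contact force between pusher and tray below 8 N and contact force between the fingers and handle below 0.01 N).
It fails at once if the crank is spun faster than a turn a second (velocity of joint crank above 6.3 rad/s).
It fails at once if the pot is disturbed (distance of pot from where it was at the start of the episode above 0.02 m).
It fails at once if the onion is disturbed (distance of onion from where it was at the start of the episode above 0.02 m).
It also fails if it takes over 72 s, if anything falls off the work surface, if the arm or the gripper's body presses on something with over 40 N, if the wrist force passes 120 N, or if a joint passes its speed limit or range.

ROBOT

A 6-joint arm with a two-finger parallel gripper is mounted at the origin on the work surface. World frame = base frame: x ahead of the robot, y to its left, z up, the work surface at z = 0. Lengths are in m, angles in rad, forces in N, time in s.
With the tool pointing down it reaches from about 0.25 to 0.8 m from the base axis. Payload 8.5 kg.
Tool frame: the origin (TCP) lies between the finger pads; the fingertips stand 11 mm ahead of it and the grasp point (between the pads) lies 8 mm behind it; z points along the fingers, y is the direction in which the jaws open and shut (so a half turn about z gives the same grasp; the last joint's range is limited). The gripper opens to 85 mm and grips with 20 to 120 N. Pads are 22 mm wide; open, the fingers measure 114 mm over their backs; the gripper's body (76 mm by 85 mm) begins 54 mm behind the grasp point. The pads swing forward as they close: fully open they stand 13 mm farther back than shut.
Start: joints at [-1.301, 0.238, -0.013, 1.319, 0, 1.571], TCP at [0.14, -0.506, 0.242] pointing down, gripper open.
Joint ranges: [-2.66, 2.66], [-1.03, 1.9], [-1.14, 1.46], [-1.82, 2.27], [-1.45, 1.34], [-3.14, 3.14]. Speed limits (rad/s): [2.22, 2.22, 2.79, 3.14, 3.14, 3.14].

INTERFACE

Orientations are given as [roll, pitch, yaw] about the fixed x, y, z axes, in that order (R = Rz(yaw) Ry(pitch) Rx(roll)).
In Python, from cell import status, viewer, workorder gives the robot as it stands.
- The arm moves only by the tool arm_command, never from a script. Its argument "steps" is text: rows parted by semicolons, each of 7 numbers parted by spaces: the gripper command: -1 is shut, 1 is fully open, values between are in proportion, then the shift along the tool's x, y, z in m, then the turn, a rotation vector about the tool's x, y, z in rad. A call has 1 to 10 rows; each row shifts and turns the commanded pose from where the row before left it, along the tool's axes as they then stand; what a row does not reach is not made up. A row lasts 1/12 s, in which the tool goes at most 41.7 mm and 7.16 degrees, less where a joint would pass 70% of its speed; a pose out of reach is approached as far as the arm can. A call is refused whole if a number of a shift passes 0.0417 or a number of a turn 0.125, either way. A call with a gripper value outside its range is refused whole. The fingers move at their own pace and stop on an object; "grip_force" is the grip in N (left out, the last holds). Time passes only in rows, so rows that do not move let the fingers close. It gives the time, the measured TCP pose, the force and the opening at its end, in the units of the state.
- status.get_obs(): the state, without advancing time (a new reading comes with each control period).
- viewer.read_camera(name): name is "side" or "top"; returns the picture (420x560x3 uint8, blue, green, red); there is no depth.
- viewer.calibration(name): a dict with "fx", "fy", "cx", "cy" (pixels), "R" (3x3) and "t" (3): a world point X has camera coordinates R X + t. Camera axes: x right, y down, z forward; pixel columns grow to the right and rows downward; lengths in m; the calibration is good to about 2 mm. A picture is of the moment at which its call begins. calibration takes no time and is no camera call.
- workorder.hand_in(): hands the job in, once; it reports no verdict.
The state is a dict: "time": time; "joint_pos": joint angles; "dq": joint speeds; "joint_torque": joint torques, N m; "tcp_pos": TCP position; "orientation": TCP orientation; "contact_force": force on the tool from outside, world axes, zero at the start; "wrist_torque": the same for the moment, N m; "finger_gap": opening from 0.0 (shut) to 1.0 (fully open).
Only numpy, scipy, OpenCV 4.12 (cv2) and the standard library are available. Lean on these libraries where they do the work, as an engineer would, in place of code of your own. Each camera call takes 0.05 s, during which the arm holds its last target. There are 200 camera calls.

## Working session

There is one attempt and no reset: what is moved stays moved. The work goes in short steps, Python scripts to look and compute and a tool call to move; the robot and the scene stay as the last step left them, time stands still between calls to the robot, and variables do not carry over. Pictures are saved under pics/ and viewed, about 8 in all and at most 12, crops included, and the job is handed in when it is done.

Besides the shell and the picture viewer there is one more tool, called after "Request:" as name(argument=value, ...) on one line, values as JSON. arm_command: Moves the arm, as the interface text tells. Its arguments: {"type":"object","properties":{"steps":{"type":"string"},"grip_force":{"type":"number"}},"required":["steps"]}

```bash
ls; mkdir -p pics; python3 - <<'E'
from cell import status, viewer
import cv2,numpy as np
for n in("top","side"):
    cv2.imwrite(f"pics/{n}0.png",viewer.read_camera(n)); c=viewer.calibration(n)
    print(n,c["fx"],c["fy"],c["cx"],c["cy"],np.round(c["R"],4).tolist(),np.round(c["t"],4).tolist())
print(status.get_obs())
E
```

```text
pics
top 452.49333773077575 452.49333773077575 279.5482495318367 211.8284392535091 [[0.0285, -0.999, -0.0339], [-0.9979, -0.0265, -0.0588], [0.0578, 0.0355, -0.9977]] [0.0348, 0.5039, 1.1581]
side 491.22690182198687 491.22690182198687 289.27253584301553 215.478975028404 [[-0.972, -0.2349, 0.0098], [-0.1837, 0.7329, -0.6551], [0.1467, -0.6385, -0.7555]] [0.4811, 0.1446, 1.4847]
{'time': 0.1, 'joint_pos': array([-1.30101647e+00,  2.38745666e-01, -1.41541440e-02,  1.31920921e+00,
        1.20332153e-05,  1.57078679e+00]), 'dq': array([-6.38658830e-04, -1.10426035e-03,  1.62084450e-03, -3.16838757e-04,
       -3.22829065e-05, -1.42371910e-03]), 'joint_torque': array([ 3.90660818e-03, -5.39724040e+01,  3.46996808e+01,  1.34833180e-02,
        9.91904108e-05,  1.85901939e-05]), 'tcp_pos': array([ 0.1398315 , -0.50566769,  0.24173501]), 'orientation': array([-3.14027996e+00, -1.20457254e-05,  2.69789377e-01]), 'contact_force': array([-0.28931794, -0.42744789,  0.90456837]), 'wrist_torque': array([0.00238825, 0.02835012, 0.0109835 ]), 'finger_gap': 0.9992663525221624}
```

View pics/top0.png

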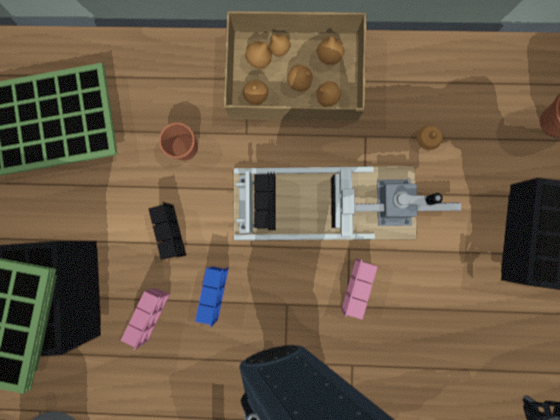

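View pics/side0.png

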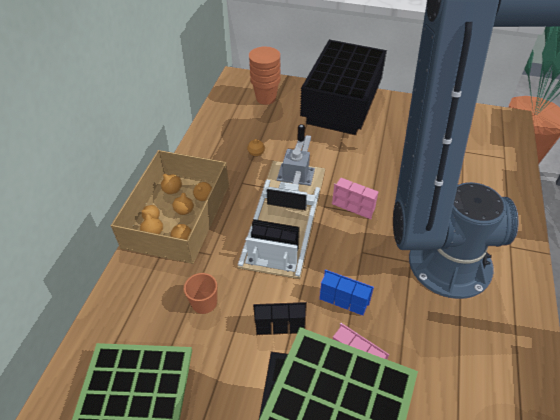

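The loose black pack is at top (167,230) and side (280,318). The press has its gearbox at about (400,200) and the handle at (434,198). The pink packs (145,319; 360,289) and the blue one (212,296) are look-alikes. The seedling trays are too large to be the pack, and the nested black packs in the press (264,200) are not loose. I'll confirm with an enlarged crop and measure.

```bash
cat > h.py <<'E'
import numpy as np,cv2
from cell import status,viewer
def ray(n,u,v):
    c=viewer.calibration(n);R=np.array(c["R"]);t=np.array(c["t"])
    d=R.T@np.array([(u-c["cx"])/c["fx"],(v-c["cy"])/c["fy"],1]);return -R.T@t,d
def onz(n,u,v,z):
    o,d=ray(n,u,v);return o+d*(z-o[2])/d[2]
def two(a,b):
    (o,d),(p,e)=ray("top",*a),ray("side",*b)
    s=np.linalg.lstsq(np.c_[d,-e],p-o,rcond=None)[0]
    A,B=o+d*s[0],p+e*s[1];return (A+B)/2,np.linalg.norm(A-B)
def proj(n,X):
    c=viewer.calibration(n);q=np.array(c["R"])@X+np.array(c["t"]);return c["fx"]*q[0]/q[2]+c["cx"],c["fy"]*q[1]/q[2]+c["cy"]
E
python3 - <<'E'
from h import *
t=cv2.imread("pics/top0.png");s=cv2.imread("pics/side0.png")
a=cv2.resize(t[155:255,225:475],None,fx=3.2,fy=3.2,interpolation=cv2.INTER_CUBIC)
b=cv2.resize(t[190:270,135:225],None,fx=3,fy=3,interpolation=cv2.INTER_CUBIC)
c=cv2.resize(s[110:210,230:350],None,fx=2.7,fy=2.7,interpolation=cv2.INTER_CUBIC)
im=np.zeros((600,800,3),np.uint8);im[:320]=a;im[330:330+240,:270]=b;im[325:595,300:624]=c
cv2.imwrite("pics/crop0.png",im)
g=t.max(2)
m=(g<60).astype(np.uint8)
for n,(x0,x1,y0,y1) in dict(pack=(140,195,195,265),handle=(422,445,185,215),nest=(250,280,165,235)).items():
    mm=np.zeros_like(m);mm[y0:y1,x0:x1]=m[y0:y1,x0:x1]
    cs=cv2.findContours(mm,0,2)[0]
    for q in cs:
        if cv2.contourArea(q)>20:print(n,cv2.contourArea(q),cv2.minAreaRect(q),cv2.boundingRect(q))
E
```

```text
pack 1224.5 ((166.85916137695312, 230.5443878173828), (55.405208587646484, 25.346860885620117), 76.90811157226562) (149, 203, 37, 56)
handle 122.5 ((433.5577087402344, 198.28846740722656), (9.805807113647461, 15.885407447814941), 78.69007110595703) (426, 193, 16, 12)
nest 1010.0 ((263.9999694824219, 201.49998474121094), (54.99999237060547, 19.999996185302734), 90.0) (254, 174, 21, 56)
```

View pics/crop0.png

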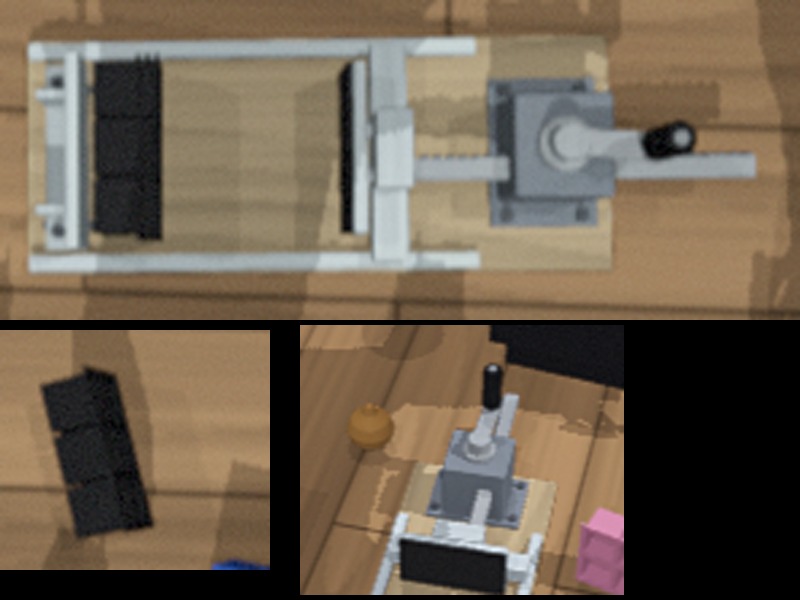

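The crop confirms it: the loose pack is the small black 3-cell one at top (167,230). The handle's top cap is at (438,197.5) and the axle boss at (403.4,199.7).

```bash
python3 - <<'E'
from h import *
np.set_printoptions(precision=4,suppress=True)
P=lambda x,y:(225+x/3.2-.5,155+y/3.2-.5)
Q=lambda x,y:(135+x/3-.5,190+(y-330)/3-.5)
S=lambda x,y:(230+(x-300)/2.7-.5,110+(y-325)/2.7-.5)
o=lambda p,z:onz("top",*p,z)
print("cam",ray("top",0,0)[0],ray("side",0,0)[0])
for n,p,z in [("packTL",Q(42,385),.095),("packBL",Q(78,537),.095),("packTR0",Q(115,375),0),("packBR0",Q(152,525),0),("packTR",Q(90,370),.095),("packBR",Q(125,530),.095),
 ("baseTR",P(608,36),.012),("baseBR",P(611,270),.012),("baseBL",P(28,270),.012),("baseTL",P(28,40),.012),
 ("railT L",P(30,47),.021),("railT R",P(475,46),.021),("railB L",P(30,261),.021),("railB R",P(478,259),.021),
 ("nestTL",P(96,62),.107),("nestBL",P(96,232),.107),("nest bot T",P(161,60),.012),("nest bot B",P(161,238),.012),
 ("pushT",P(352,62),.089),("pushB",P(352,232),.089),("pushT0",P(341,75),.019),("pushB0",P(341,232),.019),
 ("handletop",P(682,136),.179),("axle",P(571,143),.125)]:
    print(n,o(p,z)[:3])
print("handle 2view",two(P(682,136),S(493,370)))
print("axle 2view",two(P(571,141),S(480,440)))
s=cv2.imread("pics/side0.png");m=(s.max(2)<60).astype(np.uint8);k=np.zeros_like(m);k[285:345,240:315]=m[285:345,240:315]
for q in cv2.findContours(k,0,2)[0]:
    if cv2.contourArea(q)>100:print(cv2.boundingRect(q),cv2.approxPolyDP(q,3,True)[:,0].tolist())
E
```

```text
cam [0.4349 0.007  1.1862] [0.2765 0.955  1.2117]
packTL [0.4994 0.3663 0.095 ]
packBL [0.3772 0.3312 0.095 ]
packTR0 [0.5156 0.3328 0.    ]
packBR0 [0.3846 0.2944 0.    ]
packTR [0.5126 0.3274 0.095 ]
packBR [0.3839 0.2932 0.095 ]
baseTR [ 0.6317 -0.2974  0.012 ]
baseBR [ 0.4427 -0.3019  0.012 ]
baseBL [0.4293 0.1672 0.012 ]
baseTL [0.6175 0.1737 0.012 ]
railT L [0.6104 0.1706 0.021 ]
railT R [ 0.6197 -0.1891  0.021 ]
railB L [0.4366 0.1646 0.021 ]
railB R [ 0.4484 -0.1943  0.021 ]
nestTL [0.5873 0.1083 0.107 ]
nestBL [0.4595 0.1043 0.107 ]
nest bot T [0.6036 0.0641 0.012 ]
nest bot B [0.4583 0.0598 0.012 ]
pushT [ 0.5945 -0.085   0.089 ]
pushB [ 0.4653 -0.0878  0.089 ]
pushT0 [ 0.5939 -0.0822  0.019 ]
pushB0 [ 0.467 -0.085  0.019]
handletop [ 0.5353 -0.3055  0.179 ]
axle [ 0.5336 -0.2423  0.125 ]
handle 2view (array([ 0.5331, -0.3055,  0.18  ]), np.float64(0.004347262893377682))
axle 2view (array([ 0.5336, -0.2439,  0.1193]), np.float64(0.003910050942388632))
(254, 303, 52, 32) [[305, 303], [254, 305], [257, 334], [270, 333], [271, 321], [273, 333], [287, 332], [288, 323], [290, 333], [304, 327]]
```

Measurements agree with the given sizes:

| Item | Measured position (m) | Check |
|---|---|---|
| Press base | 471 x 189 mm, yaw 0.029 | given 470 x 190 mm |
| Bay middle line | x = 0.529 at y = -0.011 | |
| Pack centre | (0.4435, 0.331), yaw 0.282 | |
| Axle | about (0.535, -0.243) | |
| Handle | (0.534, -0.305) | 62 mm from axle, given 60 mm |

Now moving above the pack.

Request:
arm_command(steps="1 .0348 -.0189 0 0 0 -.012;1 .0348 -.0189 0 0 0 0;1 .0348 -.0189 0 0 0 0;1 .0348 -.0189 0 0 0 0;1 .0348 -.0189 0 0 0 0;1 .0348 -.0189 0 0 0 0;1 .0348 -.0189 0 0 0 0;1 .0348 -.0189 0 0 0 0;1 .0348 -.0189 0 0 0 0;1 .0348 -.0189 0 0 0 0", grip_force=30)

```text
time: 0.93
tcp_pos: [0.4229, -0.2262, 0.2422]
orientation: [-3.141, 0.0, 0.282]
contact_force: [0.5, -1.5, 0.1]
finger_gap: 1.004
```

Request:
arm_command(steps="1 .0348 -.0189 0 0 0 0;1 .0101 -.0366 0 0 0 0;1 .0101 -.0366 0 0 0 0;1 .0101 -.0366 0 0 0 0;1 .0101 -.0366 0 0 0 0;1 .0101 -.0366 0 0 0 0;1 .0101 -.0366 0 0 0 0;1 .0101 -.0366 0 0 0 0;1 .0101 -.0366 0 0 0 0;1 .0101 -.0366 0 0 0 0")

```text
time: 1.77
tcp_pos: [0.4469, 0.1375, 0.2422]
orientation: [-3.136, 0.0, 0.295]
contact_force: [1.6, -0.3, -0.5]
finger_gap: 1.001
```

Request:
arm_command(steps="1 .0101 -.0366 0 0 0 0;1 .0101 -.0366 0 0 0 0;1 .0101 -.0366 0 0 0 0;1 .0101 -.0366 0 0 0 0;1 .0101 -.0366 0 0 0 0;1 0 0 0 0 0 0;1 0 0 0 0 0 0")

```text
time: 2.35
tcp_pos: [0.4676, 0.2365, 0.2484]
orientation: [-3.061, 0.002, 0.424]
contact_force: [0.1, -0.9, 0.0]
finger_gap: 1.002
```

```bash
python3 - <<'E'
from h import *
o=status.get_obs();print(o["joint_pos"].round(3),o["dq"].round(3),o["tcp_pos"].round(4),o["orientation"].round(3),o["contact_force"])
E
```

```text
[ 0.423  0.235 -0.004  1.333  0.081  3.141] [-0.02  -0.015 -0.022  0.003 -0.007 -0.001] [0.4676 0.2365 0.2484] [-3.061e+00  2.000e-03  4.240e-01] [ 0.0660173  -0.92094473  0.03888823]
```

The last joint hit its range, so I'll turn the hand half a turn the other way, which gives the same grasp.

Request:
arm_command(steps="1 0 0 0 0 0 -.124;1 0 0 0 0 0 -.124;1 0 0 0 0 0 -.124;1 0 0 0 0 0 -.124;1 0 0 0 0 0 -.124;1 0 0 0 0 0 -.124;1 0 0 0 0 0 -.124;1 0 0 0 0 0 -.124;1 0 0 0 0 0 -.124;1 0 0 0 0 0 -.124")

```text
time: 3.18
tcp_pos: [0.4673, 0.235, 0.2489]
orientation: [-3.114, -0.076, 1.666]
contact_force: [0.5, -0.8, -0.1]
finger_gap: 0.997
```

Request:
arm_command(steps="1 0 0 0 0 0 -.124;1 0 0 0 0 0 -.124;1 0 0 0 0 0 -.124;1 0 0 0 0 0 -.124;1 0 0 0 0 0 -.124;1 0 0 0 0 0 -.124;1 0 0 0 0 0 -.124;1 0 0 0 0 0 -.124;1 0 0 0 0 0 -.124;1 0 0 0 0 0 -.124")

```text
time: 4.02
tcp_pos: [0.4673, 0.235, 0.2488]
orientation: [3.078, -0.051, 2.909]
contact_force: [0.2, -0.2, -0.1]
finger_gap: 1.004
```

Request:
arm_command(steps="1 0 0 0 0 0 -.124;1 0 0 0 0 0 -.124;1 0 0 0 0 0 -.124;1 0 0 0 0 0 -.124;1 0 0 0 0 0 0;1 0 0 0 0 0 0")

```text
time: 4.52
tcp_pos: [0.4675, 0.2353, 0.2489]
orientation: [3.062, -0.015, -2.889]
contact_force: [0.1, 0.3, -0.3]
finger_gap: 0.998
```

```bash
cat >> h.py <<'E'
from scipy.spatial.transform import Rotation as Ro
def go(target,yaw):
    o=status.get_obs();R=Ro.from_euler("xyz",o["orientation"]);T=Ro.from_euler("xyz",[np.pi,0,yaw])
    print(o["time"],o["joint_pos"].round(3),o["tcp_pos"].round(4),o["orientation"].round(3),o["contact_force"].round(2),o["finger_gap"])
    print("turn(tool)",(R.inv()*T).as_rotvec().round(4),"shift(tool, after turn)",T.inv().apply(np.array(target)-o["tcp_pos"]).round(4))
E
python3 -c "
from h import *
go([.4435,.331,.242],.282+np.pi)"
```

```text
4.5167 [ 0.421  0.234 -0.005  1.334  0.081  0.169] [0.4675 0.2353 0.2489] [ 3.062 -0.015 -2.889] [ 0.07  0.28 -0.33] 0.9977141953580585
turn(tool) [ 0.0799 -0.0138 -0.03  ] shift(tool, after turn) [-0.0036  0.0986  0.0069]
```

Straighten, shift above the pack, and begin to go down.

Request:
arm_command(steps="1 0 0 0 .08 -.014 -.03;1 -.0012 .0328 .0023 0 0 0;1 -.0012 .0328 .0023 0 0 0;1 -.0012 .0328 .0023 0 0 0;1 0 0 0.03 0 0 0;1 0 0 .03 0 0 0;1 0 0 .02 0 0 0;1 0 0 0 0 0 0;1 0 0 0 0 0 0")

```text
time: 5.27
tcp_pos: [0.4428, 0.3309, 0.1618]
orientation: [-3.141, -0.001, -2.858]
contact_force: [1.0, 0.1, -0.0]
finger_gap: 1.001
```

```bash
python3 -c "
from h import *
go([.4435,.331,.062],.282+np.pi)
a=viewer.read_camera('side');b=viewer.read_camera('top')
im=np.zeros((400,800,3),np.uint8);im[:,:400]=cv2.resize(a[240:360,220:340],(400,400));im[:,400:]=cv2.resize(b[170:290,100:220],(400,400));cv2.imwrite('pics/c1.png',im)"
```

```text
5.2667 [ 0.642  0.324 -0.103  1.145 -0.     0.358] [0.4428 0.3309 0.1618] [-3.141e+00 -1.000e-03 -2.858e+00] [ 0.96  0.12 -0.01] 1.0008979932420572
turn(tool) [-0.0005 -0.0011  0.0018] shift(tool, after turn) [-0.0007 -0.0001  0.0998]
```

View pics/c1.png

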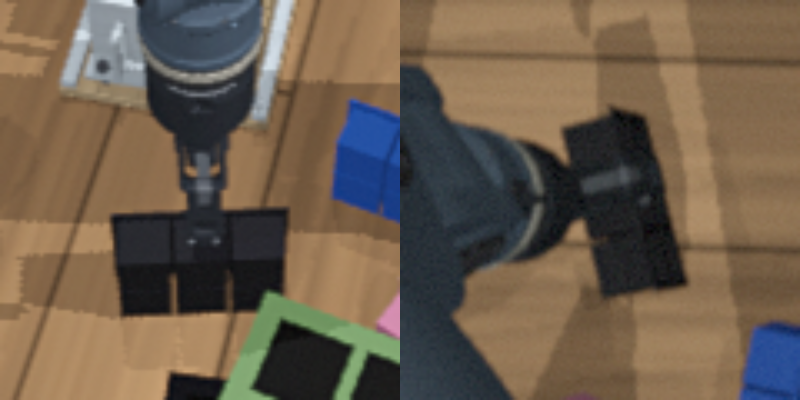

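The gripper is centred over the middle cell with its jaws across the thickness. Going down to grip.

Request:
arm_command(steps="1 0 0 .025 0 0 0;1 0 0 .025 0 0 0;1 0 0 .025 0 0 0;1 0 0 .025 0 0 0;1 0 0 0 0 0 0;0 0 0 0 0 0 0;-1 0 0 0 0 0 0;-1 0 0 0 0 0 0;-1 0 0 0 0 0 0;-1 0 0 0 0 0 0")

```text
time: 6.2
tcp_pos: [0.4446, 0.3325, 0.0642]
orientation: [3.14, 0.004, -2.855]
contact_force: [-0.9, 0.6, 5.8]
finger_gap: 0.491
```

Request:
arm_command(steps="-1 0 0 0 0 0 0;-1 0 0 0 0 0 0;-1 0 0 0 0 0 0;-1 0 0 0 0 0 0")

```text
time: 6.53
tcp_pos: [0.4446, 0.3325, 0.0641]
orientation: [3.14, 0.004, -2.855]
contact_force: [1.3, 1.3, 6.0]
finger_gap: 0.488
```

Request:
arm_command(steps="-1 0 0 -.02 0 0 0;-1 0 0 -.03 0 0 0;-1 0 0 -.03 0 0 0;-1 0 0 -.03 0 0 0;-1 0 0 -.03 0 0 0;-1 0 0 0 0 0 .085;-1 0 0 0 0 0 .085;-1 0 0 0 0 0 .083;-1 0 0 0 0 0 0;-1 0 0 0 0 0 0")

```text
time: 7.37
tcp_pos: [0.4434, 0.3316, 0.2028]
orientation: [3.141, 0.002, -3.105]
contact_force: [0.2, 0.2, -1.8]
finger_gap: 0.489
```

```bash
python3 -c "
from h import *
go([.529,-.010,.204],.029+np.pi)"
```

```text
7.3667 [ 0.642  0.301 -0.028  1.24   0.     0.606] [0.4434 0.3316 0.2028] [ 3.141e+00  2.000e-03 -3.105e+00] [ 0.24  0.18 -1.75] 0.4886178210116316
turn(tool) [0.0011 0.0015 0.0074] shift(tool, after turn) [-0.0757 -0.3439 -0.0012]
```

Request:
arm_command(steps="-1 0 0 0 0 0 .006;-1 -.0076 -.0344 0 0 0 0;-1 -.0076 -.0344 0 0 0 0;-1 -.0076 -.0344 0 0 0 0;-1 -.0076 -.0344 0 0 0 0;-1 -.0076 -.0344 0 0 0 0;-1 -.0076 -.0344 0 0 0 0;-1 -.0076 -.0344 0 0 0 0;-1 -.0076 -.0344 0 0 0 0;-1 -.0076 -.0344 0 0 0 0")

```text
time: 8.2
tcp_pos: [0.5205, 0.0223, 0.2022]
orientation: [3.141, 0.001, -3.112]
contact_force: [1.6, -0.4, -1.1]
finger_gap: 0.483
```

Request:
arm_command(steps="-1 -.0073 -.0343 0 0 0 0;-1 0 0 0 0 0 0;-1 0 0 .03 0 0 0;-1 0 0 .03 0 0 0;-1 0 0 0 0 0 0;-1 0 0 0 0 0 0")

```text
time: 8.7
tcp_pos: [0.5275, -0.0099, 0.1413]
orientation: [3.141, -0.003, -3.113]
contact_force: [0.0, 0.2, -1.0]
finger_gap: 0.491
```

```bash
python3 -c "
from h import *
go([.529,-.010,.078],.029+np.pi)
a=viewer.read_camera('side');b=viewer.read_camera('top')
im=np.zeros((400,800,3),np.uint8);im[:,:400]=cv2.resize(a[150:290,220:360],(400,400));im[:,400:]=cv2.resize(b[140:280,230:370],(400,400));cv2.imwrite('pics/c2.png',im)"
```

```text
8.7 [-1.900e-02  2.980e-01 -1.970e-01  1.078e+00  1.000e-03 -4.800e-02] [ 0.5275 -0.0099  0.1413] [ 3.141e+00 -3.000e-03 -3.113e+00] [ 0.01  0.2  -1.  ] 0.49068449665924413
turn(tool) [ 0.0008 -0.0026 -0.    ] shift(tool, after turn) [-0.0015 -0.0001  0.0633]
```

View pics/c2.png

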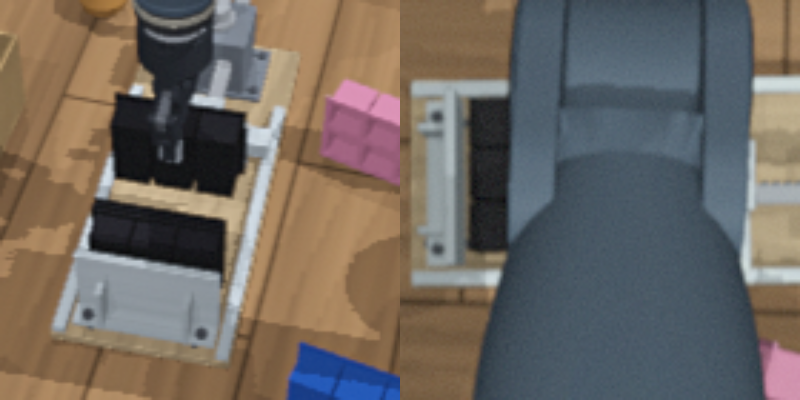

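```bash
python3 -c "
from h import *
A=onz('side',220+118*.35,150+97*.35,.172);B=onz('side',220+245*.35,150+113*.35,.172)
print(A,B,(A+B)/2)"
```

```text
[ 0.58778243 -0.02378574  0.172     ] [ 0.45501721 -0.03345662  0.172     ] [ 0.52139982 -0.02862118  0.172     ]
```

```bash
python3 -c "
from h import *
for p in [(254,303.5),(306,302.5)]: print(onz('side',*p,.095))
s=viewer.read_camera('side')
print('nest ref',[onz('side',220+x*.35,150+y*.35,.107) for x,y in [(93,202),(224,216)]])
im=cv2.resize(s[175:250,245:320],(600,600),interpolation=cv2.INTER_CUBIC);cv2.imwrite('pics/c3.png',np.clip(im*1.8,0,255))"
```

```text
[0.51107395 0.32821744 0.095     ]
[0.38030832 0.29273079 0.095     ]
nest ref [array([0.59109648, 0.06746113, 0.107     ]), array([0.45580622, 0.05295306, 0.107     ])][ WARN:0@0.908] global loadsave.cpp:1063 imwrite_ Unsupported depth image for selected encoder is fallbacked to CV_8U.
```

View pics/c3.png

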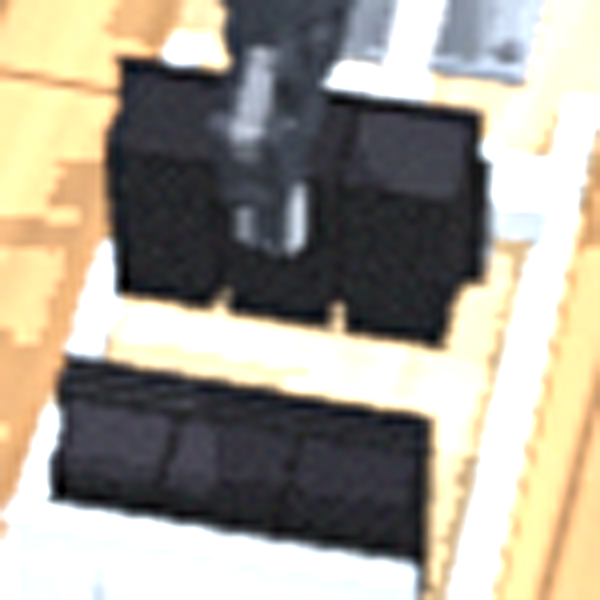

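The side view puts the held pack about 5 mm toward -x of the bay line, so I'll shift +5 mm in world x and lower it.

Request:
arm_command(steps="-1 -.0055 0 0 0 0 0;-1 0 0 .02 0 0 0;-1 0 0 .02 0 0 0;-1 0 0 .015 0 0 0;-1 0 0 .004 0 0 0;-1 0 0 .003 0 0 0;-1 0 0 0 0 0 0;-1 0 0 0 0 0 0")

```text
time: 9.52
tcp_pos: [0.535, -0.0098, 0.0811]
orientation: [3.141, 0.002, -3.113]
contact_force: [-0.6, 0.2, -1.1]
finger_gap: 0.486
```

Request:
arm_command(steps="-1 .0015 0 .002 0 0 0;-1 0 0 .002 0 0 0;-1 0 0 .0015 0 0 0;-1 0 0 0 0 0 0;-1 0 0 0 0 0 0;-1 0 0 0 0 0 0")

```text
time: 10.02
tcp_pos: [0.533, -0.0099, 0.0761]
orientation: [3.141, 0.002, -3.114]
contact_force: [-5.5, 0.1, 12.5]
finger_gap: 0.491
```

Request:
arm_command(steps="-1 0 0 -.001 0 0 0;.1 0 0 0 0 0 0;.2 0 0 0 0 0 0;.3 0 0 0 0 0 0;.35 0 0 0 0 0 0;.35 0 0 0 0 0 0")

```text
time: 10.52
tcp_pos: [0.5327, -0.0099, 0.0753]
orientation: [3.141, 0.001, -3.114]
contact_force: [-0.5, -0.2, 0.0]
finger_gap: 0.673
```

Request:
arm_command(steps=".35 0 0 -.01 0 0 0;.35 0 0 -.02 0 0 0;.35 0 0 -.03 0 0 0;.35 0 0 -.04 0 0 0;.35 0 0 -.04 0 0 0;.35 0 0 -.02 0 0 0;.35 0 -.04 0 0 0 0;.35 0 -.04 0 0 0 0;.35 0 -.04 0 0 0 0;.35 0 -.04 0 0 0 0")

```text
time: 11.35
tcp_pos: [0.5369, -0.1714, 0.2366]
orientation: [3.141, 0.002, -3.113]
contact_force: [0.3, 0.2, 0.3]
finger_gap: 0.672
```

Request:
arm_command(steps=".35 0 -.04 0 0 0 0;.35 0 -.04 0 0 0 0;.35 0 -.03 0 0 0 0;.35 0 0 0 0 0 0")

```text
time: 11.68
tcp_pos: [0.5398, -0.2852, 0.2353]
orientation: [-3.141, 0.001, -3.118]
contact_force: [-0.5, -0.1, -0.1]
finger_gap: 0.677
```

```bash
python3 -c "
from h import *
go([.535,-.304,.242],.029+np.pi)
a=viewer.read_camera('side');b=viewer.read_camera('top');cv2.imwrite('pics/s4.png',a);cv2.imwrite('pics/t4.png',b)
im=np.zeros((400,800,3),np.uint8);im[:,:400]=cv2.resize(a[150:290,220:360],(400,400));im[:,400:]=cv2.resize(b[140:280,230:370],(400,400));cv2.imwrite('pics/c4.png',im)"
```

```text
11.6833 [-4.860e-01  3.880e-01  1.860e-01  1.368e+00 -1.000e-03 -5.090e-01] [ 0.5398 -0.2852  0.2353] [-3.141e+00  1.000e-03 -3.118e+00] [-0.48 -0.08 -0.08] 0.6774588510066435
turn(tool) [-0.0011  0.0009 -0.0056] shift(tool, after turn) [ 0.0053 -0.0187 -0.0067]
```

View pics/c4.png

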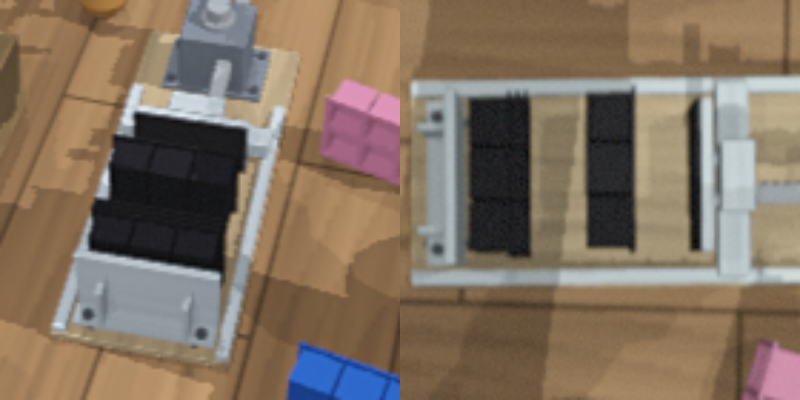

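```bash
python3 -c "
from h import *
P=lambda x,y,z:onz('top',230+(x-400)*.35-.3,140+y*.35-.3,z).round(4)
for p in [(588,95,.107),(588,245,.107),(633,88,.107),(633,250,.107),(633,88,.012),(633,250,.012),(470,96,.107),(470,250,.107),(527,93,.107),(527,255,.012),(693,100,.089),(693,248,.019),(560,88,.021),(560,276,.021)]: print(p,P(*p))
"
```

```text
(588, 95, 0.107) [0.5919 0.0098 0.107 ]
(588, 245, 0.107) [0.4659 0.0064 0.107 ]
(633, 88, 0.107) [ 0.5987 -0.0278  0.107 ]
(633, 250, 0.107) [ 0.4628 -0.0311  0.107 ]
(633, 88, 0.012) [ 0.6131 -0.0309  0.012 ]
(633, 250, 0.012) [ 0.4653 -0.0345  0.012 ]
(470, 96, 0.107) [0.5887 0.1091 0.107 ]
(470, 250, 0.107) [0.459 0.105 0.107]
(527, 93, 0.107) [0.5923 0.0611 0.107 ]
(527, 255, 0.012) [0.458  0.0615 0.012 ]
(693, 100, 0.089) [ 0.5923 -0.0796  0.089 ]
(693, 248, 0.019) [ 0.4684 -0.088   0.019 ]
(560, 88, 0.021) [0.6102 0.0356 0.021 ]
(560, 276, 0.021) [0.4398 0.0308 0.021 ]
```

The pack stands square in the bay, with its middle at x ≈ 0.530 against the 0.529 line, in a clear gap on both sides. Now the handle.

Request:
arm_command(steps=".35 .0045 -.0187 0 0 0 -.006;.35 0 0 0 0 0 0;.35 0 0 .02 0 0 0;.35 0 0 .02 0 0 0;.35 0 0 0 0 0 0;.35 0 0 0 0 0 0", grip_force=60)

```text
time: 12.28
tcp_pos: [0.5358, -0.2972, 0.1952]
orientation: [3.14, -0.001, -3.107]
contact_force: [0.3, -0.0, -0.4]
finger_gap: 0.678
```

```bash
python3 -c "
from h import *
go([.5355,-.304,.147],.029+np.pi)
a=viewer.read_camera('side')
print(proj('side',np.array([.5355,-.304,.179])))
cv2.imwrite('pics/c5.png',cv2.resize(a[80:200,240:360],(600,600),interpolation=cv2.INTER_CUBIC))"
```

```text
12.2833 [-5.070e-01  4.080e-01  1.140e-01  1.279e+00  1.000e-03 -5.420e-01] [ 0.5358 -0.2972  0.1952] [ 3.140e+00 -1.000e-03 -3.107e+00] [ 0.32 -0.02 -0.4 ] 0.6776546610454823
turn(tool) [ 0.0018 -0.0009  0.006 ] shift(tool, after turn) [ 0.0005 -0.0068  0.0482]
(np.float64(299.5024044670341), np.float64(126.50323808326067))
```

View pics/c5.png

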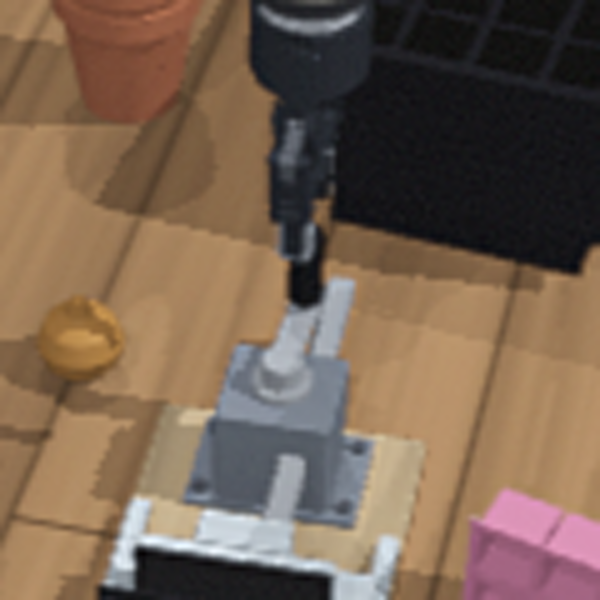

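The open fingers straddle the handle, in line once parallax is allowed for. Lower and grip.

Request:
arm_command(steps=".35 0 -.0068 0 0 0 .006;.35 0 0 .02 0 0 0;.35 0 0 .02 0 0 0;.35 0 0 .008 0 0 0;.35 0 0 0 0 0 0;.35 0 0 0 0 0 0")

```text
time: 12.83
tcp_pos: [0.5367, -0.3057, 0.1481]
orientation: [3.141, 0.001, -3.114]
contact_force: [0.2, -0.2, 0.4]
finger_gap: 0.678
```

Request:
arm_command(steps="-1 0 0 0 0 0 0;-1 0 0 0 0 0 0;-1 0 0 0 0 0 0;-1 0 0 0 0 0 0;-1 0 0 0 0 0 0;-1 0 0 0 0 0 0")

```text
time: 13.33
tcp_pos: [0.537, -0.3047, 0.1488]
orientation: [3.14, 0.003, -3.113]
contact_force: [-1.2, 5.4, 6.5]
finger_gap: 0.29
```

```bash
python3 -c "
from h import *
go([.5355,-.304,.147],.029+np.pi)"
```

```text
13.3333 [-0.517  0.436  0.038  1.171  0.003 -0.546] [ 0.537  -0.3047  0.1488] [ 3.140e+00  3.000e-03 -3.113e+00] [-1.21  5.4   6.51] 0.28963643471286427
turn(tool) [ 0.0013  0.0027 -0.0004] shift(tool, after turn) [0.0015 0.0008 0.0018]
```

Gripped: the gap is 24.6 mm on the 26 mm handle, so the handle centre is at y ≈ -0.305. Starting the winding with a first radian, clockwise (-y → -x → +y → +x).

Request:
arm_command(steps="-1 .0060 .0005 0 0 0 0;-1 .0059 .0011 0 0 0 0;-1 .0058 .0016 0 0 0 0;-1 .0056 .0022 0 0 0 0;-1 .0053 .0028 0 0 0 0;-1 .0050 .0033 0 0 0 0;-1 .0047 .0038 0 0 0 0;-1 .0043 .0042 0 0 0 0;-1 .0038 .0046 0 0 0 0;-1 .0034 .0050 0 0 0 0")

```text
time: 14.17
tcp_pos: [0.4885, -0.2782, 0.149]
orientation: [-3.14, 0.007, -3.113]
contact_force: [9.5, 0.8, -0.5]
finger_gap: 0.288
```

```bash
cat >> h.py <<'E'
C=np.array([.536,-.2447])
def wind(a1,d=.1,n=10,shift=(0,0)):
    """report state, print rows from commanded angle a1"""
    o=status.get_obs();p=o["tcp_pos"];r=p[:2]-C;a=np.arctan2(-r[0],-r[1]);f=o["contact_force"][:2]
    tg=np.array([-np.cos(a),np.sin(a)]);rd=r/np.linalg.norm(r)
    print("t %.2f z %.4f R %.4f a %.3f Ftan(against) %.1f Frad(out) %.1f F %s gap %.3f"%(o["time"],p[2],np.linalg.norm(r),a,-f@tg,f@rd,o["contact_force"].round(1),o["finger_gap"]))
    m=a1+.029+d*(np.arange(n)+.5)
    q=.06*d*np.c_[np.cos(m),np.sin(m)]*1e4
    print(";".join("-1 %.4f %.4f 0 0 0 0"%(x/1e4,y/1e4) for x,y in q))
E
python3 -c "
from h import *
wind(1)"
```

```text
t 14.17 z 0.1490 R 0.0581 a 0.957 Ftan(against) 4.8 Frad(out) -8.2 F [ 9.5  0.8 -0.5] gap 0.288
-1 0.0028 0.0053 0 0 0 0;-1 0.0023 0.0055 0 0 0 0;-1 0.0017 0.0057 0 0 0 0;-1 0.0011 0.0059 0 0 0 0;-1 0.0006 0.0060 0 0 0 0;-1 -0.0000 0.0060 0 0 0 0;-1 -0.0006 0.0060 0 0 0 0;-1 -0.0012 0.0059 0 0 0 0;-1 -0.0018 0.0057 0 0 0 0;-1 -0.0024 0.0055 0 0 0 0
```

The tangential drag is 4.8 N, which matches the 5 N expected. The radial force shows the circle centre lies about 2 mm further in +x, at (0.538, -0.2447). I'll fold that into the next rows.

Request:
arm_command(steps="-1 .0023 .0053 0 0 0 0;-1 .0018 .0055 0 0 0 0;-1 .0013 .0057 0 0 0 0;-1 .0007 .0059 0 0 0 0;-1 .0003 .0060 0 0 0 0;-1 0 .0060 0 0 0 0;-1 -.0006 .0060 0 0 0 0;-1 -.0012 .0059 0 0 0 0;-1 -.0018 .0057 0 0 0 0;-1 -.0024 .0055 0 0 0 0")

```text
time: 15.0
tcp_pos: [0.4832, -0.221, 0.1488]
orientation: [-3.14, 0.001, -3.115]
contact_force: [-5.9, -4.0, 9.0]
finger_gap: 0.285
```

```bash
sed -i 's/^C=.*/C=np.array([.538,-.2447])/' h.py; python3 -c "
from h import *
wind(2)"
```

```text
t 15.00 z 0.1488 R 0.0597 a 1.980 Ftan(against) 6.0 Frad(out) 3.8 F [-5.9 -4.   9. ] gap 0.285
-1 -0.0029 0.0052 0 0 0 0;-1 -0.0034 0.0049 0 0 0 0;-1 -0.0039 0.0046 0 0 0 0;-1 -0.0043 0.0041 0 0 0 0;-1 -0.0047 0.0037 0 0 0 0;-1 -0.0051 0.0032 0 0 0 0;-1 -0.0054 0.0027 0 0 0 0;-1 -0.0056 0.0021 0 0 0 0;-1 -0.0058 0.0016 0 0 0 0;-1 -0.0059 0.0010 0 0 0 0
```

Request:
arm_command(steps="-1 -.0027 .0052 0 0 0 0;-1 -.0032 .0049 0 0 0 0;-1 -.0038 .0046 0 0 0 0;-1 -.0043 .0041 0 0 0 0;-1 -.0047 .0037 0 0 0 0;-1 -.0051 .0032 0 0 0 0;-1 -.0054 .0027 0 0 0 0;-1 -.0056 .0021 0 0 0 0;-1 -.0058 .0016 0 0 0 0;-1 -.0059 .0010 0 0 0 0")

```text
time: 15.83
tcp_pos: [0.529, -0.1853, 0.1489]
orientation: [3.141, 0.001, -3.113]
contact_force: [-5.6, 3.5, 9.5]
finger_gap: 0.286
```

```bash
python3 -c "
from h import *
wind(3);wind(4)"
```

```text
t 15.83 z 0.1489 R 0.0601 a 2.991 Ftan(against) 5.0 Frad(out) 4.3 F [-5.6  3.5  9.5] gap 0.286
-1 -0.0060 0.0004 0 0 0 0;-1 -0.0060 -0.0002 0 0 0 0;-1 -0.0059 -0.0008 0 0 0 0;-1 -0.0058 -0.0014 0 0 0 0;-1 -0.0057 -0.0020 0 0 0 0;-1 -0.0054 -0.0025 0 0 0 0;-1 -0.0052 -0.0031 0 0 0 0;-1 -0.0048 -0.0036 0 0 0 0;-1 -0.0044 -0.0040 0 0 0 0;-1 -0.0040 -0.0045 0 0 0 0
t 15.83 z 0.1489 R 0.0601 a 2.991 Ftan(against) 5.0 Frad(out) 4.3 F [-5.6  3.5  9.5] gap 0.286
-1 -0.0036 -0.0048 0 0 0 0;-1 -0.0031 -0.0052 0 0 0 0;-1 -0.0025 -0.0054 0 0 0 0;-1 -0.0020 -0.0057 0 0 0 0;-1 -0.0014 -0.0058 0 0 0 0;-1 -0.0008 -0.0059 0 0 0 0;-1 -0.0002 -0.0060 0 0 0 0;-1 0.0004 -0.0060 0 0 0 0;-1 0.0010 -0.0059 0 0 0 0;-1 0.0016 -0.0058 0 0 0 0
```

Request:
arm_command(steps="-1 -.0060 .0005 0 0 0 0;-1 -.0060 -.0001 0 0 0 0;-1 -.0059 -.0007 0 0 0 0;-1 -.0058 -.0013 0 0 0 0;-1 -.0057 -.0019 0 0 0 0;-1 -.0054 -.0025 0 0 0 0;-1 -.0052 -.0031 0 0 0 0;-1 -.0048 -.0036 0 0 0 0;-1 -.0044 -.0040 0 0 0 0;-1 -.0040 -.0045 0 0 0 0")

```text
time: 16.67
tcp_pos: [0.5835, -0.205, 0.1489]
orientation: [3.14, 0.002, -3.113]
contact_force: [-3.0, 4.9, 6.8]
finger_gap: 0.288
```

Request:
arm_command(steps="-1 -.0036 -.0048 0 0 0 0;-1 -.0031 -.0052 0 0 0 0;-1 -.0025 -.0054 0 0 0 0;-1 -.0020 -.0057 0 0 0 0;-1 -.0014 -.0058 0 0 0 0;-1 -.0008 -.0059 0 0 0 0;-1 -.0002 -.0060 0 0 0 0;-1 .0004 -.0060 0 0 0 0;-1 .0010 -.0059 0 0 0 0;-1 .0016 -.0058 0 0 0 0")

```text
time: 17.5
tcp_pos: [0.5961, -0.2612, 0.1489]
orientation: [3.14, 0.003, -3.113]
contact_force: [-0.5, 5.6, 6.4]
finger_gap: 0.288
```

```bash
python3 -c "
from h import *
wind(5);wind(6)"
```

```text
t 17.50 z 0.1489 R 0.0604 a -1.295 Ftan(against) 5.2 Frad(out) -2.0 F [-0.5  5.6  6.4] gap 0.288
-1 0.0022 -0.0056 0 0 0 0;-1 0.0027 -0.0054 0 0 0 0;-1 0.0032 -0.0051 0 0 0 0;-1 0.0037 -0.0047 0 0 0 0;-1 0.0042 -0.0043 0 0 0 0;-1 0.0046 -0.0039 0 0 0 0;-1 0.0049 -0.0034 0 0 0 0;-1 0.0053 -0.0029 0 0 0 0;-1 0.0055 -0.0024 0 0 0 0;-1 0.0057 -0.0018 0 0 0 0
t 17.50 z 0.1489 R 0.0604 a -1.295 Ftan(against) 5.2 Frad(out) -2.0 F [-0.5  5.6  6.4] gap 0.288
-1 0.0059 -0.0012 0 0 0 0;-1 0.0060 -0.0006 0 0 0 0;-1 0.0060 -0.0000 0 0 0 0;-1 0.0060 0.0006 0 0 0 0;-1 0.0059 0.0012 0 0 0 0;-1 0.0057 0.0017 0 0 0 0;-1 0.0055 0.0023 0 0 0 0;-1 0.0053 0.0029 0 0 0 0;-1 0.0050 0.0034 0 0 0 0;-1 0.0046 0.0038 0 0 0 0
```

Tracking well: about 5 N drag at a radius of 60 mm. Continuing with 5→7.

Request:
arm_command(steps="-1 .0022 -.0056 0 0 0 0;-1 .0027 -.0054 0 0 0 0;-1 .0032 -.0051 0 0 0 0;-1 .0037 -.0047 0 0 0 0;-1 .0042 -.0043 0 0 0 0;-1 .0046 -.0039 0 0 0 0;-1 .0049 -.0034 0 0 0 0;-1 .0053 -.0029 0 0 0 0;-1 .0055 -.0024 0 0 0 0;-1 .0057 -.0018 0 0 0 0")

```text
time: 18.33
tcp_pos: [0.5559, -0.3021, 0.1489]
orientation: [3.141, 0.005, -3.113]
contact_force: [3.5, 5.7, 3.6]
finger_gap: 0.288
```

Request:
arm_command(steps="-1 .0059 -.0012 0 0 0 0;-1 .0060 -.0006 0 0 0 0;-1 .0060 0 0 0 0 0;-1 .0060 .0006 0 0 0 0;-1 .0059 .0012 0 0 0 0;-1 .0057 .0017 0 0 0 0;-1 .0055 .0023 0 0 0 0;-1 .0053 .0029 0 0 0 0;-1 .0050 .0034 0 0 0 0;-1 .0046 .0038 0 0 0 0")

```text
time: 19.17
tcp_pos: [0.5, -0.2908, 0.149]
orientation: [-3.14, 0.005, -3.114]
contact_force: [5.8, -1.1, 1.6]
finger_gap: 0.292
```

```bash
python3 -c "
from h import *
wind(7);wind(8,.05)
a=viewer.read_camera('side');b=viewer.read_camera('top')
im=np.zeros((400,800,3),np.uint8);im[:,:400]=cv2.resize(a[150:290,220:360],(400,400));im[:,400:]=cv2.resize(b[140:280,230:370],(400,400));cv2.imwrite('pics/c6.png',im)"
```

```text
t 19.17 z 0.1490 R 0.0597 a 0.689 Ftan(against) 5.2 Frad(out) -2.8 F [ 5.8 -1.1  1.6] gap 0.292
-1 0.0042 0.0043 0 0 0 0;-1 0.0037 0.0047 0 0 0 0;-1 0.0033 0.0050 0 0 0 0;-1 0.0027 0.0053 0 0 0 0;-1 0.0022 0.0056 0 0 0 0;-1 0.0016 0.0058 0 0 0 0;-1 0.0010 0.0059 0 0 0 0;-1 0.0004 0.0060 0 0 0 0;-1 -0.0002 0.0060 0 0 0 0;-1 -0.0007 0.0060 0 0 0 0
t 19.17 z 0.1490 R 0.0597 a 0.689 Ftan(against) 5.2 Frad(out) -2.8 F [ 5.8 -1.1  1.6] gap 0.292
-1 -0.0006 0.0029 0 0 0 0;-1 -0.0007 0.0029 0 0 0 0;-1 -0.0009 0.0029 0 0 0 0;-1 -0.0010 0.0028 0 0 0 0;-1 -0.0012 0.0028 0 0 0 0;-1 -0.0013 0.0027 0 0 0 0;-1 -0.0014 0.0026 0 0 0 0;-1 -0.0016 0.0026 0 0 0 0;-1 -0.0017 0.0025 0 0 0 0;-1 -0.0018 0.0024 0 0 0 0
```

View pics/c6.png

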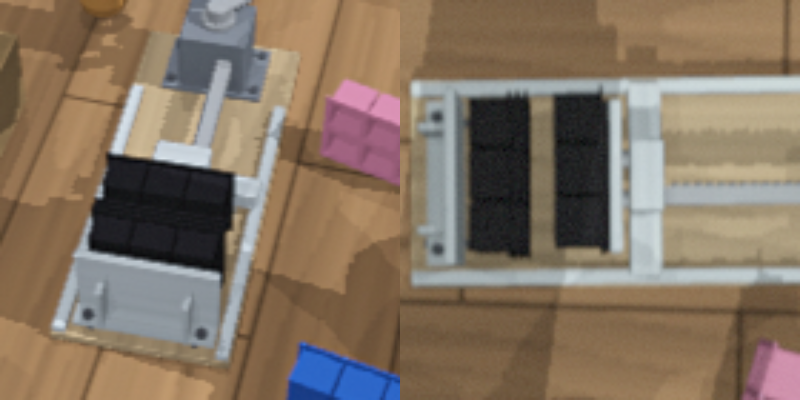

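The pusher is carrying the upright, square pack, with about 22 mm left to the nested packs. That puts contact at about 9 rad of my angle or a little later, so I'll go on to 8.5.

Request:
arm_command(steps="-1 .0042 .0043 0 0 0 0;-1 .0037 .0047 0 0 0 0;-1 .0033 .0050 0 0 0 0;-1 .0027 .0053 0 0 0 0;-1 .0022 .0056 0 0 0 0;-1 .0016 .0058 0 0 0 0;-1 .0010 .0059 0 0 0 0;-1 .0004 .0060 0 0 0 0;-1 -.0002 .0060 0 0 0 0;-1 -.0007 .0060 0 0 0 0")

```text
time: 20.1
tcp_pos: [0.4788, -0.2372, 0.1488]
orientation: [-3.139, 0.002, -3.115]
contact_force: [-1.6, -5.5, 8.4]
finger_gap: 0.287
```

Request:
arm_command(steps="-1 -.0006 .0029 0 0 0 0;-1 -.0007 .0029 0 0 0 0;-1 -.0009 .0029 0 0 0 0;-1 -.0010 .0028 0 0 0 0;-1 -.0012 .0028 0 0 0 0;-1 -.0013 .0027 0 0 0 0;-1 -.0014 .0026 0 0 0 0;-1 -.0016 .0026 0 0 0 0;-1 -.0017 .0025 0 0 0 0;-1 -.0018 .0024 0 0 0 0")

```text
time: 20.93
tcp_pos: [0.4898, -0.2093, 0.1488]
orientation: [-3.14, 0.001, -3.114]
contact_force: [-6.2, -2.9, 10.8]
finger_gap: 0.288
```

```bash
python3 -c "
from h import *
wind(8.5,.05);wind(9,.05)"
```

```text
t 20.93 z 0.1488 R 0.0598 a 2.204 Ftan(against) 6.0 Frad(out) 3.3 F [-6.2 -2.9 10.8] gap 0.288
-1 -0.0019 0.0023 0 0 0 0;-1 -0.0020 0.0022 0 0 0 0;-1 -0.0022 0.0021 0 0 0 0;-1 -0.0023 0.0020 0 0 0 0;-1 -0.0024 0.0019 0 0 0 0;-1 -0.0024 0.0017 0 0 0 0;-1 -0.0025 0.0016 0 0 0 0;-1 -0.0026 0.0015 0 0 0 0;-1 -0.0027 0.0014 0 0 0 0;-1 -0.0027 0.0012 0 0 0 0
t 20.93 z 0.1488 R 0.0598 a 2.204 Ftan(against) 6.0 Frad(out) 3.3 F [-6.2 -2.9 10.8] gap 0.288
-1 -0.0028 0.0011 0 0 0 0;-1 -0.0028 0.0009 0 0 0 0;-1 -0.0029 0.0008 0 0 0 0;-1 -0.0029 0.0007 0 0 0 0;-1 -0.0030 0.0005 0 0 0 0;-1 -0.0030 0.0004 0 0 0 0;-1 -0.0030 0.0002 0 0 0 0;-1 -0.0030 0.0001 0 0 0 0;-1 -0.0030 -0.0001 0 0 0 0;-1 -0.0030 -0.0002 0 0 0 0
```

Request:
arm_command(steps="-1 -.0019 .0023 0 0 0 0;-1 -.0020 .0022 0 0 0 0;-1 -.0022 .0021 0 0 0 0;-1 -.0023 .0020 0 0 0 0;-1 -.0024 .0019 0 0 0 0")

```text
time: 21.35
tcp_pos: [0.5001, -0.1983, 0.1488]
orientation: [-3.14, 0.001, -3.114]
contact_force: [-5.2, -0.7, 11.9]
finger_gap: 0.288
```

```bash
python3 -c "
from h import *
wind(8.75,.05)"
```

```text
t 21.35 z 0.1488 R 0.0599 a 2.458 Ftan(against) 4.5 Frad(out) 2.7 F [-5.2 -0.7 11.9] gap 0.288
-1 -0.0024 0.0017 0 0 0 0;-1 -0.0025 0.0016 0 0 0 0;-1 -0.0026 0.0015 0 0 0 0;-1 -0.0027 0.0014 0 0 0 0;-1 -0.0027 0.0012 0 0 0 0;-1 -0.0028 0.0011 0 0 0 0;-1 -0.0028 0.0009 0 0 0 0;-1 -0.0029 0.0008 0 0 0 0;-1 -0.0029 0.0007 0 0 0 0;-1 -0.0030 0.0005 0 0 0 0
```

Request:
arm_command(steps="-1 -.0024 .0017 0 0 0 0;-1 -.0025 .0016 0 0 0 0;-1 -.0026 .0015 0 0 0 0;-1 -.0027 .0014 0 0 0 0;-1 -.0027 .0012 0 0 0 0;-1 -.0028 .0011 0 0 0 0;-1 -.0028 .0009 0 0 0 0")

```text
time: 21.93
tcp_pos: [0.5182, -0.188, 0.1488]
orientation: [-3.141, 0.0, -3.114]
contact_force: [-7.1, -0.5, 12.6]
finger_gap: 0.289
```

```bash
python3 -c "
from h import *
wind(9.1,.05)"
```

```text
t 21.93 z 0.1488 R 0.0600 a 2.806 Ftan(against) 6.9 Frad(out) 1.8 F [-7.1 -0.5 12.6] gap 0.289
-1 -0.0029 0.0008 0 0 0 0;-1 -0.0029 0.0007 0 0 0 0;-1 -0.0030 0.0005 0 0 0 0;-1 -0.0030 0.0004 0 0 0 0;-1 -0.0030 0.0002 0 0 0 0;-1 -0.0030 0.0001 0 0 0 0;-1 -0.0030 -0.0001 0 0 0 0;-1 -0.0030 -0.0002 0 0 0 0;-1 -0.0030 -0.0004 0 0 0 0;-1 -0.0030 -0.0005 0 0 0 0
```

Request:
arm_command(steps="-1 -.0029 .0008 0 0 0 0;-1 -.0029 .0007 0 0 0 0;-1 -.0030 .0005 0 0 0 0;-1 -.0030 .0004 0 0 0 0")

```text
time: 22.27
tcp_pos: [0.53, -0.1851, 0.1488]
orientation: [-3.142, 0.0, -3.114]
contact_force: [-4.9, 0.8, 11.9]
finger_gap: 0.283
```

```bash
python3 -c "
from h import *
wind(9.3,.05)"
```

```text
t 22.27 z 0.1488 R 0.0601 a 3.008 Ftan(against) 4.7 Frad(out) 1.4 F [-4.9  0.8 11.9] gap 0.283
-1 -0.0030 0.0002 0 0 0 0;-1 -0.0030 0.0001 0 0 0 0;-1 -0.0030 -0.0001 0 0 0 0;-1 -0.0030 -0.0002 0 0 0 0;-1 -0.0030 -0.0004 0 0 0 0;-1 -0.0030 -0.0005 0 0 0 0;-1 -0.0029 -0.0007 0 0 0 0;-1 -0.0029 -0.0008 0 0 0 0;-1 -0.0028 -0.0010 0 0 0 0;-1 -0.0028 -0.0011 0 0 0 0
```

Request:
arm_command(steps="-1 -.0030 .0002 0 0 0 0;-1 -.0030 .0001 0 0 0 0;-1 -.0030 -.0001 0 0 0 0;-1 -.0030 -.0002 0 0 0 0;-1 -.0030 -.0004 0 0 0 0;-1 -.0030 -.0005 0 0 0 0")

```text
time: 22.77
tcp_pos: [0.5481, -0.1853, 0.1488]
orientation: [3.141, 0.001, -3.114]
contact_force: [-5.0, 2.1, 11.9]
finger_gap: 0.286
```

```bash
python3 -c "
from h import *
wind(9.6,.05)"
```

```text
t 22.77 z 0.1488 R 0.0602 a -2.973 Ftan(against) 5.3 Frad(out) 1.2 F [-5.   2.1 11.9] gap 0.286
-1 -0.0029 -0.0007 0 0 0 0;-1 -0.0029 -0.0008 0 0 0 0;-1 -0.0028 -0.0010 0 0 0 0;-1 -0.0028 -0.0011 0 0 0 0;-1 -0.0027 -0.0012 0 0 0 0;-1 -0.0027 -0.0014 0 0 0 0;-1 -0.0026 -0.0015 0 0 0 0;-1 -0.0025 -0.0016 0 0 0 0;-1 -0.0024 -0.0018 0 0 0 0;-1 -0.0023 -0.0019 0 0 0 0
```

Request:
arm_command(steps="-1 -.0029 -.0007 0 0 0 0;-1 -.0029 -.0008 0 0 0 0;-1 -.0028 -.0010 0 0 0 0;-1 -.0028 -.0011 0 0 0 0;-1 -.0027 -.0012 0 0 0 0;-1 -.0027 -.0014 0 0 0 0")

```text
time: 23.27
tcp_pos: [0.5652, -0.1908, 0.1488]
orientation: [3.141, 0.001, -3.113]
contact_force: [-3.4, 3.3, 11.3]
finger_gap: 0.289
```

```bash
python3 -c "
from h import *
wind(9.9,.05)"
```

```text
t 23.27 z 0.1488 R 0.0603 a -2.674 Ftan(against) 4.6 Frad(out) 1.4 F [-3.4  3.3 11.3] gap 0.289
-1 -0.0026 -0.0015 0 0 0 0;-1 -0.0025 -0.0016 0 0 0 0;-1 -0.0024 -0.0018 0 0 0 0;-1 -0.0023 -0.0019 0 0 0 0;-1 -0.0022 -0.0020 0 0 0 0;-1 -0.0021 -0.0021 0 0 0 0;-1 -0.0020 -0.0022 0 0 0 0;-1 -0.0019 -0.0023 0 0 0 0;-1 -0.0018 -0.0024 0 0 0 0;-1 -0.0017 -0.0025 0 0 0 0
```

Request:
arm_command(steps="-1 -.0026 -.0015 0 0 0 0;-1 -.0025 -.0016 0 0 0 0;-1 -.0024 -.0018 0 0 0 0;-1 -.0023 -.0019 0 0 0 0;-1 -.0022 -.0020 0 0 0 0;-1 -.0021 -.0021 0 0 0 0")

```text
time: 23.77
tcp_pos: [0.5793, -0.2007, 0.1488]
orientation: [3.139, 0.0, -3.113]
contact_force: [-5.8, 7.0, 12.5]
finger_gap: 0.287
```

```bash
python3 -c "
from h import *
wind(10.2,.05)
b=viewer.read_camera('top');cv2.imwrite('pics/c7.png',cv2.resize(b[150:260,220:340],(720,660))[:600])"
```

```text
t 23.77 z 0.1488 R 0.0604 a -2.387 Ftan(against) 9.0 Frad(out) 1.1 F [-5.8  7.  12.5] gap 0.287
-1 -0.0020 -0.0022 0 0 0 0;-1 -0.0019 -0.0023 0 0 0 0;-1 -0.0018 -0.0024 0 0 0 0;-1 -0.0017 -0.0025 0 0 0 0;-1 -0.0015 -0.0026 0 0 0 0;-1 -0.0014 -0.0026 0 0 0 0;-1 -0.0013 -0.0027 0 0 0 0;-1 -0.0011 -0.0028 0 0 0 0;-1 -0.0010 -0.0028 0 0 0 0;-1 -0.0009 -0.0029 0 0 0 0
```

View pics/c7.png

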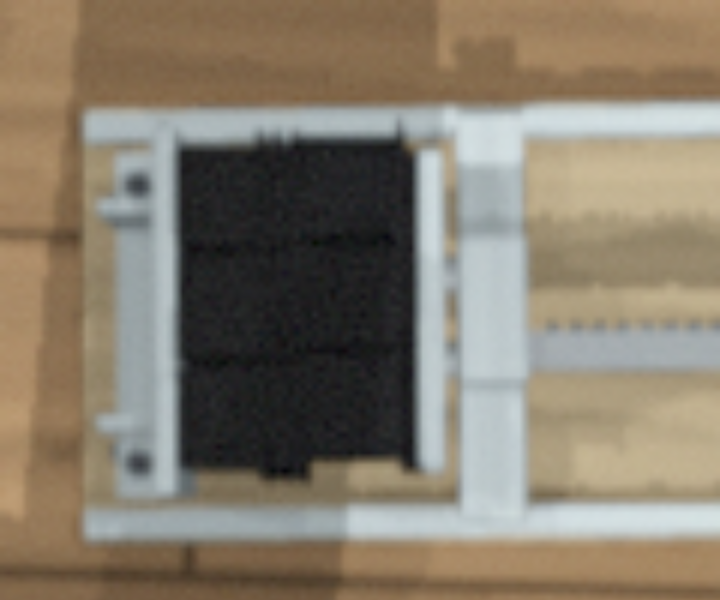

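The packs are closed up against the stop plate, and the drag has risen to 9 N, about 20 N of clamping. A little more.

Request:
arm_command(steps="-1 -.0020 -.0022 0 0 0 0;-1 -.0019 -.0023 0 0 0 0;-1 -.0009 -.0012 0 0 0 0")

```text
time: 24.07
tcp_pos: [0.5842, -0.2058, 0.1488]
orientation: [3.138, 0.0, -3.113]
contact_force: [-6.5, 9.9, 13.3]
finger_gap: 0.289
```

```bash
python3 -c "
from h import *
wind(10.325,.05)"
```

```text
t 24.07 z 0.1488 R 0.0604 a -2.271 Ftan(against) 11.8 Frad(out) 1.4 F [-6.5  9.9 13.3] gap 0.289
-1 -0.0017 -0.0024 0 0 0 0;-1 -0.0016 -0.0025 0 0 0 0;-1 -0.0015 -0.0026 0 0 0 0;-1 -0.0013 -0.0027 0 0 0 0;-1 -0.0012 -0.0027 0 0 0 0;-1 -0.0011 -0.0028 0 0 0 0;-1 -0.0009 -0.0029 0 0 0 0;-1 -0.0008 -0.0029 0 0 0 0;-1 -0.0006 -0.0029 0 0 0 0;-1 -0.0005 -0.0030 0 0 0 0
```

Request:
arm_command(steps="-1 -.0010 -.0014 0 0 0 0;-1 0 0 0 0 0 0;-1 0 0 0 0 0 0;-1 0 0 0 0 0 0")

```text
time: 24.4
tcp_pos: [0.5852, -0.2071, 0.1488]
orientation: [3.139, 0.001, -3.113]
contact_force: [-5.3, 9.4, 12.6]
finger_gap: 0.284
```

```bash
python3 -c "
from h import *
wind(10.35,.05,1)"
```

```text
t 24.40 z 0.1488 R 0.0604 a -2.243 Ftan(against) 10.7 Frad(out) 1.7 F [-5.3  9.4 12.6] gap 0.284
-1 -0.0017 -0.0025 0 0 0 0
```

It holds at about 36 N. Releasing and going up.

Request:
arm_command(steps=".35 0 0 0 0 0 0;.35 0 0 0 0 0 0;.35 0 0 0 0 0 0;.35 0 0 0 0 0 0;.35 0 0 -.01 0 0 0;.35 0 0 -.03 0 0 0;.35 0 0 -.04 0 0 0;.35 0 0 -.04 0 0 0;.35 -.02 -.03 0 0 0 0;.35 0 0 0 0 0 0")

```text
time: 25.23
tcp_pos: [0.6096, -0.2415, 0.2704]
orientation: [-3.138, 0.007, -3.115]
contact_force: [-0.6, 0.0, -2.1]
finger_gap: 0.675
```

```bash
python3 -c "
from h import *
wind(10.35,.05,1)
b=viewer.read_camera('top');a=viewer.read_camera('side')
im=np.zeros((400,800,3),np.uint8);im[:,:400]=cv2.resize(a[110:270,220:380],(400,400));im[:,400:]=cv2.resize(b[100:300,220:420],(400,400));cv2.imwrite('pics/c8.png',im)"
```

```text
t 25.23 z 0.2704 R 0.0716 a -1.616 Ftan(against) 0.1 Frad(out) -0.6 F [-0.6  0.  -2.1] gap 0.675
-1 -0.0017 -0.0025 0 0 0 0
```

View pics/c8.png

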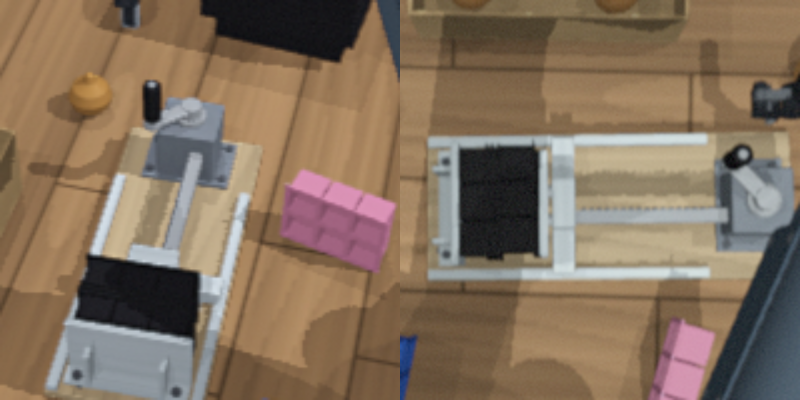

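The pack is upright and square between the pusher and the nested packs. The handle has been left in place, the hand is clear, and the onion and pot look undisturbed. Handing in.

Request:
arm_command(steps=".35 0 0 -.02 0 0 0;.35 0 0 0 0 0 0;.35 0 0 0 0 0 0;.35 0 0 0 0 0 0")

```text
time: 25.67
tcp_pos: [0.6062, -0.2376, 0.2872]
orientation: [3.141, 0.0, -3.113]
contact_force: [-0.1, -0.4, -0.4]
finger_gap: 0.675
```

```bash
python3 -c "
from cell import workorder
print(workorder.hand_in())"
```

```text
the job is handed in; nothing more can be done
None
```

The loose black pack is standing in the bay and clamped, and I handed the job in at about 25.7 s. The hand-in gives no verdict.

- **Placing:** I stood the pack in the bay about 1–2 mm off the middle line and let go of it.
- **Winding:** I took the crank by its handle and wound it about 10.4 rad clockwise in one grip. The drag rose from about 5 N to 11–12 N, which I work out as about 36 N on the packs. That is a little under the 40 N aim and well below the 70 N crush limit.
- **After release:** The last pictures show the pack upright and square against the nested packs, the crank where I left it, and the hand clear, with no contact force read. The onion looked undisturbed; the pot was outside the last crops, so I did not re-check it. The hand never worked near it, and the pack was carried over at a height that clears it.

**Not measured:** I had no direct reading of the clamping force once the handle was let go. It should be at most about 27 N, because crank friction holds no more than that.

**Mended on the way:**
- The last joint reached its range on the first approach, so I turned the hand half a turn the other way.
- The crank's centre was about 2 mm from my first estimate, which I corrected early in the winding.

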